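Clamp two flanged pipe ends together in the welding fit-up fixture

TASK

Get the pipe joint ready for tack welding: push the loose flanged pipe along its trough until its flange sits flush against the fixed one, then swing the hinged clamp half over both flanges and press it fully shut, and only then push the cross-handled latch up and over until it snaps home. Feel for the stops and do not ram anything (stay gentle, well under 60 N), and leave the tools and parts lying around it alone.

Things in the scene. Friction and masses are not known exactly. Their poses are not given: they have to be found in the camera images.
- fixture: Fixed grey fixture, base 180 x 290 x 12 mm; origin underneath, below the joint's middle. Its y is the pipe axis, 85 mm above the table: fixed flanged stub on +y, trough (y -40 to -135 mm, edges 77 mm high) on -y; base ends at y -155 mm. +x is the hinge side, -x (towards robot) the latch side. Clamp ring round the joint, 96 mm outer diameter, 34 mm wide; lower half is fixed.
- stub_face (a point): Centre of the fixed stub's flange face, on the pipe axis, 85 mm above the table; axes as the fixture's. Flange 76 mm diameter, 8 mm thick; the tube behind it is 48 mm thick and runs to y = 110 mm.
- pipe: Loose steel pipe; origin: centre of its flange face (flange 76 mm diameter, 8 mm thick; tube 48 mm; 150 mm long; 0.7 kg). It lies in the trough on the pipe axis, flange to the stub, 12 to 28 mm short of it, and slides with 3 to 9 N. Its y is the pipe axis, pointing at the stub; it may be rolled about y.
- pipe_end (a point): Centre of the plain far end of the loose pipe, 150 mm from its flange face; the pipe is pushed home here with the closed fingers. There is free room beyond the end and above.
- ring_hinge (a point): Middle of the hinge axis of the clamp's upper half: 56 mm to the fixture's +x of the pipe axis, 85 mm above the table; the axis runs along the fixture's y.
- ring_tab (a point): Middle of the outer (upper when shut) face of the tab at the free end of the clamp's upper half, 119 mm from the hinge axis, 6 mm off the line through the hinge. Tab 30 mm wide along y, 24 long, 9 thick. Between hinge and tab the half ring is a dome of radius 48 mm centred 56 mm from the hinge. Axes: the fixture's when shut; they turn with the ring.
- ring (a joint): Opening angle of the clamp's upper half, rad: 0 = shut; grows as the tab swings up and over to the fixture's +x; 1.57 = upright, 1.95 = stop. Stiff hinge (0.4 N m): stays where left; the tab moves with 2 to 6 N, pushed along its arc; pressing on the dome's crown binds. Its groove takes two touching flanges; it will not shut properly on flanges over 2 mm apart.
- latch_pivot (a point): Middle of the latch's pivot axis: 64 mm to the fixture's -x of the pipe axis, 65 mm above the table; the axis runs along the fixture's y.
- latch_bar (a point): Middle of the latch's cross handle, a round steel bar 14 mm thick and 94 mm long along y, 75 mm from the pivot on a two-armed fork (arms 46 mm apart over all). The fork's nose bar, 34 mm from the pivot, goes over the ring's tab when both are shut.
- latch (a joint): Angle of the latch, rad: 0 = home, upright over the tab; grows as it leans up and out to the fixture's -x (0.95 = stop); above 0.5 it stays where left. Sprung detent: pushing the cross handle along its arc takes 6 to 8 N near 0.4; let go between 0.5 and 0.25 it springs back, below 0.2 it snaps home. Pushed level, without rising with the arc, it may bind. The tab blocks it unless the ring is shut.
- blank_flange: Bystander: spare round blank flange with a boss, 90 mm diameter, 22 mm high, origin under its centre.
- angle: Bystander: bare steel L-shaped angle piece, 100 mm long, 30 mm wide, upright leg 68 mm high, origin under its centre.
- hammer: Bystander: hammer about 260 mm long lying on the table beside the stub, origin under its middle.
- wrench: Bystander: wrench about 180 mm long lying on the table behind the fixture, origin under its middle.
- brush: Bystander: flat brush with a handle, about 200 mm long, lying on the table, origin under its middle.
- jar: Bystander: grey jar 70 mm diameter, 85 mm high, origin under its centre.
- offcut: Bystander: steel plate offcut 100 x 140 x 10 mm, origin under its centre.
Things that resemble listed ones, but are neither listed nor needed, are in the scene too. Of the things shaped like the pipe, the steel one is meant.

How it is judged:
On the way, in this order (a step that is already met when the one before it is completed fails the run):
1. the loose pipe's flange is flush against the fixed one (within 3 mm), clamp still open (y of pipe in the frame of fixture above -0.003 m and value of joint ring above 0.5 rad), for 0.2 s.
2. the clamp half is shut around both flanges (within 0.04 rad) with the latch still open (value of joint ring below 0.04 rad and value of joint latch above 0.4 rad), for 0.2 s.
3. the latch is home (within 0.06 rad) (value of joint latch below 0.06 rad), for 0.2 s.
At the end, for the whole second after the job is handed in: The loose pipe's flange is flush on the fixed flange (gap under 3 mm, centred within 6 mm, in line within 0.06 rad), the clamp half is shut (under 0.04 rad) and the latch is home over it (under 0.06 rad) (y of pipe in the frame of fixture above -0.003 m and distance between pipe and stub_face below 0.006 m and value of joint ring below 0.04 rad and value of joint latch below 0.06 rad and angle between the y axis of pipe and the y axis of fixture, either way round below 0.06 rad); the robot touches nothing.
It fails at once if a tool or part lying around is shifted by more than 25 mm (distance of any of blank_flange, angle, hammer, wrench, brush, jar, offcut from where it was at the start of the episode above 0.025 m).
It fails at once if something on the fixture is rammed with more than 60 N (contact force between the fingers and fixture above 60 N).
It fails at once if the loose pipe is rammed with more than 60 N (contact force between the fingers and pipe above 60 N).
It also fails if it takes over 58 s, if anything falls off the work surface, if the arm or the gripper's body presses on something with over 40 N, if the wrist force passes 120 N, or if a joint passes its speed limit or range.

ROBOT

A 6-joint arm with a two-finger parallel gripper is mounted at the origin on the work surface. World frame = base frame: x ahead of the robot, y to its left, z up, the work surface at z = 0. Lengths are in m, angles in rad, forces in N, time in s.
With the tool pointing down it reaches from about 0.3 to 0.875 m from the base axis. Payload 6.4 kg.
Tool frame: the origin (TCP) lies on the centre line of the jaws, within the pads' length; the fingertips stand 25 mm ahead of it and the grasp point (between the pads) lies 6 mm ahead of it (ctrl.tips_ahead is the z of the fingertips in the tool frame, in m); z points along the fingers, x is the direction in which the jaws open and shut, and the axes are right-handed (so a half turn about z gives the same grasp; the last joint's range is limited). The gripper opens to 85 mm and grips with 20 to 120 N. Pads are 22 mm wide; open, the fingers measure 114 mm over their backs; the gripper's body (76 mm by 85 mm) begins 54 mm behind the grasp point. The pads swing forward as they close: fully open they stand 13 mm farther back than shut.
Start: joints at [0.986, 0.181, 1.607, -0, 1.354, -0.206], TCP at [0.213, 0.534, 0.256] pointing down, gripper open.
Joint ranges: [-2.99, 2.99], [-0.89, 2.07], [0.3, 2.58], [-1.14, 4.28], [0, 2.63], [-3.12, 3.12]. Speed limits (rad/s): [2.57, 2.57, 3.01, 3.14, 3.14, 3.14].

INTERFACE

Orientations are given as a unit quaternion [w, x, y, z].
In Python, from bench import ctrl gives the robot as it stands.
- The arm moves only by the shell command python3 -m pendant 'ROWS'. ROWS is JSON, a list that holds one entry, the list of rows, each a list of 7 numbers: the shift along the tool's x, y, z in m, then the turn, a rotation vector about the tool's x, y, z in rad, then the closure, from -1 (fully open) to 1 (shut). A call has 1 to 10 rows; each row shifts and turns the commanded pose from where the row before left it, along the tool's axes as they then stand; what a row does not reach is not made up. A row lasts 1/10 s, in which the tool goes at most 50 mm and 8.59 degrees, less where a joint would pass 70% of its speed; a pose out of reach is approached as far as the arm can. A call with a gripper value outside its range is refused whole. The fingers move at their own pace and stop on an object; the grip force is fixed at half the most. Time passes only in rows, so rows that do not move let the fingers close. It gives the time, the measured TCP pose, the force and the opening at its end, in the units of the state.
- ctrl.get_obs(): the state, without advancing time (a new reading comes with each control period).
- ctrl.camera(name): name is "side" or "top" or "wrist"; returns (picture, depth): 420x560x3 uint8, red, green, blue; 420x560 float32, m along the optical axis (not along the pixel's ray), 0 where there is no reading.
- ctrl.calibration(name): a dict with "fov_y" (degrees; the focal length in pixels is half the picture's height over the tangent of half this angle, whatever the lens; pixels are square), "cx", "cy" (the principal point, pixels), "D" ([k1, k2, p1, p2, k3] as OpenCV has them; the pictures are not rectified), "camera_from_world" (4x4, takes a point from world to camera coordinates). Camera axes: x right, y down, z forward; pixel columns grow to the right and rows downward; lengths in m; the calibration is good to about 2 mm. A picture is of the moment at which its call begins: read the wrist's pose just before it. calibration takes no time and is no camera call; for the wrist camera it gives the pose at the moment of the call.
- ctrl.hand_in(): hands the job in, once; it reports no verdict.
The state is a dict: "time_s": time; "q": joint angles; "dq": joint speeds; "joint_efforts": joint torques, N m; "eef_pos": TCP position; "eef_rot": TCP orientation; "wrist_force": force on the tool from outside, world axes, zero at the start; "torque": the same for the moment, N m; "opening": opening from 0.0 (shut) to 1.0 (fully open).
Only numpy, scipy, OpenCV 4.12 (cv2) and the standard library are available. Lean on these libraries where they do the work, as an engineer would, in place of code of your own. Each camera call takes 0.05 s, during which the arm holds its last target.

## Working session

There is one attempt and no reset: what is moved stays moved. The work goes in short steps, Python scripts to look and compute and a shell command to move; the robot and the scene stay as the last step left them, time stands still between calls to the robot, and variables do not carry over. Pictures are saved under pics/ and viewed, and the job is handed in when it is done.

```bash
ls; mkdir -p pics; cat > h.py <<'E'
import numpy as np, cv2
from bench import ctrl
def K(n):
    c=ctrl.calibration(n); f=210/np.tan(np.radians(c['fov_y'])/2)
    return np.array([[f,0,c['cx']],[0,f,c['cy']],[0,0,1]]),np.array(c['D']),np.array(c['camera_from_world'])
def ray(n,px,k=None):
    A,D,T=k or K(n)
    u=cv2.undistortPoints(np.array(px,float).reshape(-1,1,2),A,D).reshape(-1,2)
    d=np.c_[u,np.ones(len(u))]
    W=np.linalg.inv(T); return W[:3,3],d@W[:3,:3].T
def onplane(n,px,z,k=None):
    o,d=ray(n,px,k); return o+d*((z-o[2])/d[:,2])[:,None]
def deproj(n,px,depth,k=None):
    o,d=ray(n,px,k); px=np.array(px).reshape(-1,2).astype(int)
    return o+d*depth[px[:,1],px[:,0]][:,None]
def cloud(n,depth,k=None):
    v,u=np.mgrid[0:420,0:560]; o,d=ray(n,np.c_[u.ravel(),v.ravel()],k)
    return (o+d*depth.ravel()[:,None]).reshape(420,560,3)
def proj(n,P,k=None):
    A,D,T=k or K(n); P=np.array(P,float).reshape(-1,3)
    return cv2.projectPoints(P@T[:3,:3].T+T[:3,3],np.zeros(3),np.zeros(3),A,D)[0].reshape(-1,2)
E
python3 - <<'E'
from h import *
print(ctrl.get_obs())
for n in ['top','side','wrist']:
    k=K(n); p,d=ctrl.camera(n); cv2.imwrite(f'pics/{n}0.png',p[...,::-1]); np.savez(f'{n}0.npz',p=p,d=d,A=k[0],D=k[1],T=k[2])
    print(n,k[0][0,0],k[1],k[2].round(3).tolist(), (d>0).mean())
E
```

```text
pics
{'time_s': 0.0, 'q': array([ 9.85716473e-01,  1.81586846e-01,  1.60799597e+00,  1.66479982e-05,
        1.35377112e+00, -2.06293342e-01]), 'dq': array([-6.19102962e-04,  7.28444545e-06,  5.92417238e-04, -1.47295902e-04,
       -1.17437937e-04,  5.63593865e-04]), 'joint_efforts': array([ 2.90143644e-04, -4.44852519e+01, -3.51347136e+01, -2.48004526e-04,
        8.89690215e-03,  1.51720322e-06]), 'eef_pos': array([0.21232626, 0.53382682, 0.25536416]), 'eef_rot': array([ 3.27055820e-04,  8.27585510e-01,  5.61338977e-01, -8.17694703e-04]), 'wrist_force': array([-0.25699925,  0.21767463,  0.17307308]), 'torque': array([0.00510062, 0.0122832 , 0.01196085]), 'opening': 1.0030102665503338}
top 523.6789633048828 [-0.04179886  0.          0.          0.          0.        ] [[-0.027, -1.0, 0.004, 0.002], [-0.984, 0.026, -0.177, 0.591], [0.177, -0.009, -0.984, 1.582], [0.0, 0.0, 0.0, 1.0]] 0.9959481292517007
side 535.5659349441269 [-0.13395912  0.          0.          0.          0.        ] [[-0.986, -0.165, -0.005, 0.59], [-0.075, 0.478, -0.875, 0.135], [0.147, -0.863, -0.484, 1.457], [0.0, 0.0, 0.0, 1.0]] 0.9959141156462585
wrist 320.7605663221511 [-0.07787643  0.          0.          0.          0.        ] [[0.37, 0.929, -0.002, -0.574], [0.894, -0.356, 0.271, -0.036], [0.251, -0.102, -0.963, 0.378], [0.0, 0.0, 0.0, 1.0]] 0.99578231292517
```

View pics/top0.png

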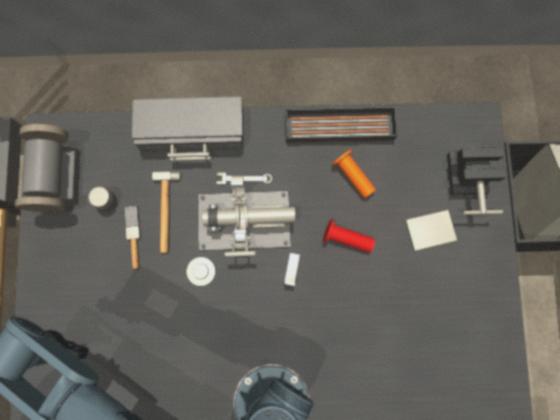

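View pics/side0.png

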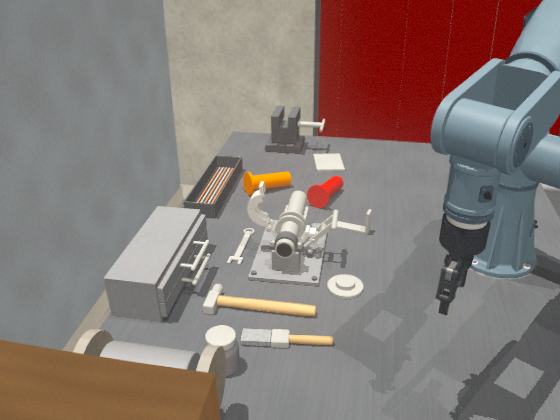

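View pics/wrist0.png

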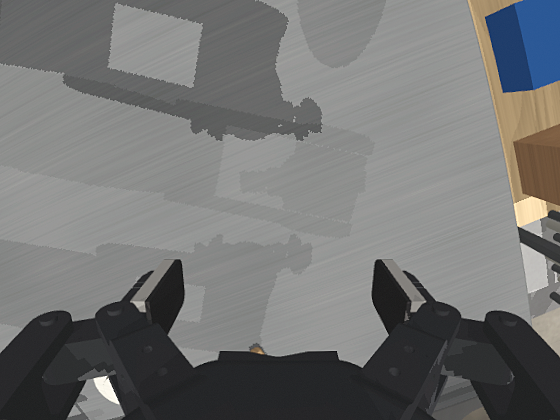

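The pipe-shaped things are the steel pipe in the fixture at top (270,215), the orange one at (355,173) and the red one at (350,238). I choose the steel one in the trough and check it in a crop.

```bash
python3 - <<'E'
from h import *
t=np.load('top0.npz');s=np.load('side0.npz')
a=t['p'][160:300,180:320,::-1]; b=s['p'][165:305,230:390,::-1]
cv2.imwrite('pics/topc.png',cv2.resize(a,(780,600)[:1]*1+(600,) if 0 else (600,600),interpolation=cv2.INTER_CUBIC))
cv2.imwrite('pics/sidec.png',cv2.resize(b,(686,600),interpolation=cv2.INTER_CUBIC))
for n,z in(('top',t),('side',s)):
    k=(z['A'],z['D'],z['T']); c=cloud(n,z['d'],k); np.save(n+'_c.npy',c)
c=np.load('top_c.npy')
# table check
print(c[300:330:10,300:420:40,2])
m=(c[...,2]>0.04)
# height map print around fixture
for v in range(185,262,4):
    print(v,' '.join('%3d'%(1000*c[v,u,2]) for u in range(192,304,4)))
print(c[215,290],c[215,205],c[252,240],c[270,292])
E
```

```text
[[ 0.00233873 -0.00273774  0.00070385]
 [-0.00282342 -0.00249259 -0.00241391]
 [ 0.00064005  0.00432561  0.00521916]]
185  -2   0   2  -4   0   5   2  -2  -1   0 210 200 204   0   2   0  -1  -3   0  -4  -1  -4   2   4 1661   0  -2  -1
189  -1   6   4  -1   1   5  -3   1   1   0   1 104 106   0   5   2   3   0 -12  -3  -3   0   0  -2   0   7   0   0
193  -3   0   8   0   2   0   5   0   1  -6  -2 101 101  97  12   9  12  13  11  12  17  13  17  12   4   4  -8   1
197   3  -9   3  21   9  16  10  16  13  13   9  97  97  92   8   7   6   9  17  11  12  11  12  12   9   3  -4   0
201   2   0  13  12  14  11  10  13  14  18  15  90  82  87   8  17  19  13  14  11   5  12  10  12   8   0   0   2
205  -2  -4   7  14   7  80  79  15   8  11  12  76  72  78  11   9   9   8  13   8   7   7   6   9  17   0  -2  -3
209   1   1  10  13  98 102 103  66  -1   5   8 114  57  56  97  99 101  95 105 103 101 104 108 108  97 103   1  -9
213   4  -2   9 104 109 108 104 105 103 113 113 127  48  44 108 102 107 108 111 109 110 110 105 116 1661 110  -3   5
217   0   0   1 110 116 114 114 107 116 108 103 106 
[... 785 characters left out ...]
11   5  14   8  19  21  98  91  94  16  14  18  10  12  14  14   7  12  10   4  -6  -2   0
249   1   1  16  18  15  10  11  14  14   5   6   0  -3   0   0   0   2  -6   4   5   2   3  -1   1  -1   1   2  -3
253   0  -3   1  10  -2  -2   1   0   0 129 122 123 122 127 123 125   0  -2   3   0  -2   0   0   6   0   5   0  -3
257  -7   4  11  13   2   0   7  -5   0   2   0  -2   0  -1   0   0   0   0  -3   0   2   2   1  -1  -9  10  11   1
261   3   5  11   8  10  -2   2   4  -1   1   3   3  11   0  -2   0   1   2   2   4  -1  -5   0  -5   2   1   7  -5
[ 0.56075313 -0.06953886  0.10970228] [0.56806039 0.18616561 0.10641874] [0.45247845 0.08199248 0.11928447] [ 0.40197413 -0.07434047  0.01312597]
```

View pics/topc.png

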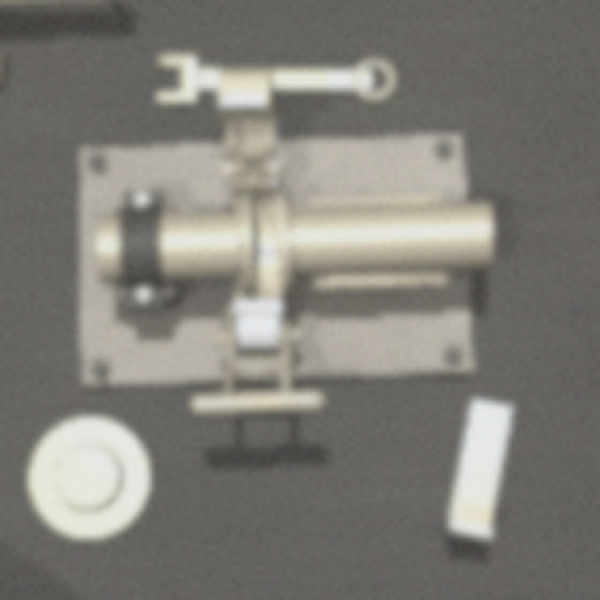

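View pics/sidec.png

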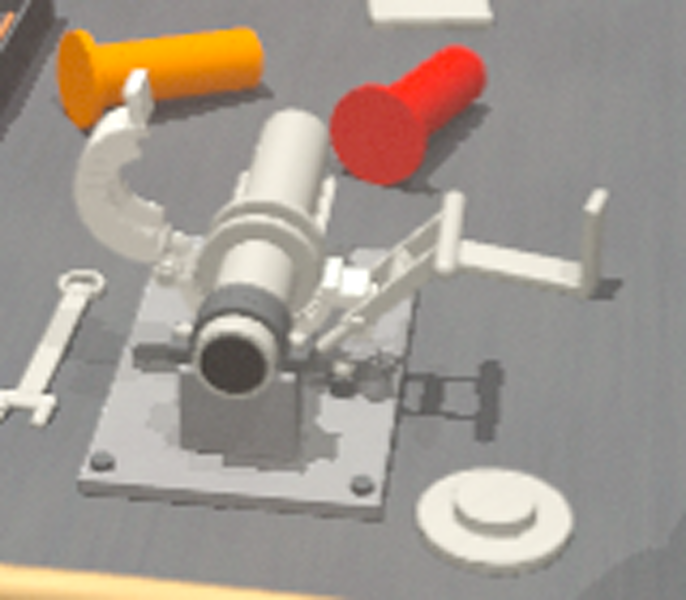

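```bash
python3 - <<'E'
from h import *
t=np.load('top0.npz');s=np.load('side0.npz')
kt=(t['A'],t['D'],t['T']);ks=(s['A'],s['D'],s['T'])
f=lambda L:[(180+u*140/600,160+v*140/600) for u,v in L]
g=lambda L:[(230+u*160/686,165+v*140/600) for u,v in L]
C=onplane('top',f([(80,148),(463,133),(475,370),(82,383)]),.012,kt);print(C.round(4), C.mean(0))
for i in range(4): print(np.linalg.norm(C[i]-C[(i+1)%4]))
# bolts: (97,163),(444,150),(453,355),(101,370)
B=onplane('top',f([(97,163),(444,150),(453,355),(101,370)]),.015,kt);print('bolts',B.round(4),B.mean(0))
print('side bolts',onplane('side',g([(102,461),(362,485)]),.015,ks))
c=np.load('top_c.npy').reshape(-1,3)
# pipe tube
for nm,y0,y1 in(('pipe',-.05,.03),('stub',.135,.2)):
    m=(abs(c[:,0]-.565)<.06)&(c[:,1]>y0)&(c[:,1]<y1)&(c[:,2]>.085)&(c[:,2]<.13)
    P=c[m];a=np.polyfit(P[:,1],P[:,0],1)
    from scipy.optimize import least_squares
    r=least_squares(lambda p:np.hypot(P[:,0]-p[0]-p[1]*P[:,1],P[:,2]-p[2]-0*P[:,1])-.024,[.565,0,.085],loss='soft_l1',f_scale=.004)
    print(nm,m.sum(),r.x,P[:,1].min(),P[:,1].max())
print('pipe end axis pts', onplane('top',f([(493,245)]),.085,kt))
print('bar ends', onplane('top',f([(192,403),(325,400)]),.122,kt))
E
```

```text
[[ 0.6515  0.2175  0.012 ]
 [ 0.6554 -0.0702  0.012 ]
 [ 0.4766 -0.0732  0.012 ]
 [ 0.4747  0.2166  0.012 ]] [0.56456295 0.07265085 0.012     ]
0.28777645303643884
0.17885436979088945
0.28979029473599466
0.17688109610830294
bolts [[ 0.6391  0.2044  0.015 ]
 [ 0.6422 -0.0555  0.015 ]
 [ 0.4878 -0.0573  0.015 ]
 [ 0.4836  0.2021  0.015 ]] [0.56316423 0.07346103 0.015     ]
side bolts [[0.63916747 0.20815829 0.015     ]
 [0.48362657 0.20740994 0.015     ]]
pipe 415 [ 0.56467147 -0.00908293  0.08506711] -0.049531103973298574 0.029982317860772236
stub 355 [0.56050797 0.01158702 0.08872328] 0.13515580696993285 0.1932357543242161
pipe end axis pts [[ 0.55777011 -0.08578285  0.085     ]]
bar ends [[0.44739455 0.12665735 0.122     ]
 [0.44705113 0.03534504 0.122     ]]
```

```bash
python3 - <<'E'
from h import *
t=np.load('top0.npz');kt=(t['A'],t['D'],t['T']);c=np.load('top_c.npy');p=t['p'].astype(int)
red=(p[...,0]>150)&(p[...,1]<60)&(p[...,2]<60); red[:, 400:]=0
P=c[red]; print('red',P.min(0),P.max(0)); 
org=(p[...,0]>180)&(p[...,1]>80)&(p[...,1]<150)&(p[...,2]<60);org[:,:300]=0;org[:,400:]=0;P=c[org];print('org',np.percentile(P,[1,99],axis=0))
m=(c[...,2]>.16)&(c[...,2]<.24);m[:175]=0;m[200:]=0;m[:,:225]=0;m[:,255:]=0
P=c[m];print('tab',m.sum(),np.percentile(P,[5,50,95],axis=0).round(3))
for r in (90,100,115,130,140,150,155): print(r,[(c[r,u]*1000).astype(int).tolist() for u in (170,190,210)])
s=np.load('side_c.npy')
v,u=np.mgrid[0:420,0:560]
m=(s[...,2]>.17)&(s[...,2]<.23)&(u>245)&(u<275)&(v>175)&(v<215)
P=s[m];print('tab side',m.sum(),np.percentile(P,[5,50,95],axis=0).round(3))
# bar from side
m=(s[...,2]>.1)&(s[...,2]<.135)&(s[...,0]<.47)&(s[...,0]>.42)&(s[...,1]<.14)&(s[...,1]>.02)
P=s[m];print('bar side',m.sum(),np.percentile(P,[5,50,95],axis=0).round(3))
print(ctrl.tips_ahead)
E
```

```text
red [ 0.30181935 -0.32969103  0.0287988 ] [5.47231223e-01 4.50101994e-04 1.66129248e+00]
org [[ 0.63225769 -0.33603323  0.0353728 ]
 [ 0.76038994 -0.22660078  0.0768853 ]]
tab 135 [[0.633 0.07  0.167]
 [0.644 0.085 0.184]
 [0.668 0.101 0.212]]
90 [[1338, 457, -746], [1343, 361, -765], [1327, 260, -735]]
100 [[935, 293, 111], [931, 230, 115], [933, 169, 106]]
115 [[885, 293, 111], [883, 230, 112], [884, 169, 105]]
130 [[836, 292, 111], [836, 231, 107], [834, 169, 108]]
140 [[811, 296, 90], [805, 232, 102], [805, 170, 98]]
150 [[800, 309, 20], [804, 247, 1], [802, 181, 0]]
155 [[765, 297, 81], [762, 234, 87], [786, 181, -1]]
tab side 149 [[0.633 0.073 0.171]
 [0.641 0.097 0.184]
 [0.659 0.105 0.208]]
bar side 162 [[0.441 0.052 0.103]
 [0.45  0.093 0.121]
 [0.466 0.129 0.125]]
0.025
```

```bash
python3 -m pendant '[[[0,0,0,0,0,0.149,1],[0,0,0,0,0,0.149,1],[0,0,0,0,0,0.149,1],[0,0,0,0,0,0.149,1],[0,0,0,0,0,0.149,1],[0,0,0,0,0,0.149,1],[0,0,0,0,0,0.149,1],[0,0,0,0,0,0.149,1]]]'
```

```text
time_s: 0.95
eef_pos: [0.2125, 0.5341, 0.2559]
eef_rot: [0.0, 1.0, -0.003, -0.0]
wrist_force: [-0.1, 0.4, -0.0]
opening: -0.002
```

```bash
python3 -m pendant '[[[0.0175,0.0332,0,0,0,0,1],[0.0175,0.0332,0,0,0,0,1],[0.0175,0.0332,0,0,0,0,1],[0.0175,0.0332,0,0,0,0,1],[0.0175,0.0332,0,0,0,0,1],[0.0175,0.0332,0,0,0,0,1],[0.0175,0.0332,0,0,0,0,1],[0.0175,0.0332,0,0,0,0,1],[0.0175,0.0332,0,0,0,0,1],[0.0175,0.0332,0,0,0,0,1]]]'; python3 -m pendant '[[[0.0175,0.0332,0,0,0,0,1],[0.0175,0.0332,0,0,0,0,1],[0.0175,0.0332,0,0,0,0,1],[0.0175,0.0332,0,0,0,0,1],[0.0175,0.0332,0,0,0,0,1],[0.0175,0.0332,0,0,0,0,1],[0.0175,0.0332,0,0,0,0,1],[0.0175,0.0332,0,0,0,0,1],[0.0175,0.0332,0,0,0,0,1],[0.0175,0.0332,0,0,0,0,1]]]'
python3 - <<'E'
from h import *
k=K('wrist'); p,d=ctrl.camera('wrist'); cv2.imwrite('pics/wrist1.png',p[...,::-1]); np.savez('wrist1.npz',p=p,d=d,A=k[0],D=k[1],T=k[2])
print(np.linalg.inv(k[2]).round(3),ctrl.get_obs()['eef_pos'])
print(proj('wrist',[[.564,-.09,.085],[.564,.083,.133]],k))
E
```

```text
time_s: 1.95
eef_pos: [0.3879, 0.2008, 0.2562]
eef_rot: [-0.0, 1.0, 0.0, 0.0]
wrist_force: [0.4, 0.3, 0.2]
opening: 0.001
time_s: 2.95
eef_pos: [0.563, -0.1312, 0.2559]
eef_rot: [-0.0, 1.0, -0.0, -0.0]
wrist_force: [0.6, -0.1, 0.5]
opening: 0.0
[[ 1.    -0.001  0.     0.564]
 [-0.001 -0.963 -0.27  -0.064]
 [ 0.     0.27  -0.963  0.373]
 [ 0.     0.     0.     1.   ]] [ 0.56490627 -0.13629803  0.25594381]
[[ 277.27238415  149.98092838]
 [ 276.92286454 -104.89263596]]
```

View pics/wrist1.png

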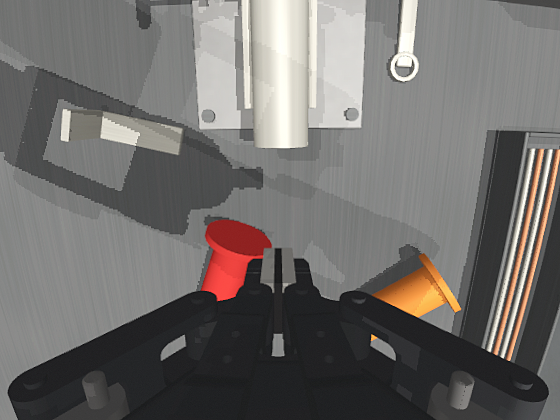

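```bash
python3 - <<'E'
from h import *
t=np.load('wrist1.npz');k=(t['A'],t['D'],t['T']);c=cloud('wrist',t['d'],k)
for u,v in [(281,60),(281,100),(281,140),(281,145)]: print(c[v,u].round(4))
print('tube edges z.085',onplane('wrist',[(252,80),(308,80),(254,140),(308,140),(253,5),(309,5)],.085,k).round(4))
print('end', onplane('wrist',[(281,149)],.085,k), onplane('wrist',[(281,149)],.075,k))
print('base corners',onplane('wrist',[(199,129),(363,127)],.012,k).round(4))
for u,v in [(238,225),(238,240),(255,250),(262,240),(210,240)]: print('red',c[v,u].round(3))
P=c[(t['p'][...,0]>120)&(t['p'][...,1]<50)&(t['d']>0)];print(np.percentile(P,[1,99],axis=0))
P=c[(c[...,2]>.155)&(np.arange(560)[None,:]>200)&(np.arange(560)[None,:]<360)];print('fingers',np.percentile(P,[1,99],axis=0))
print(ctrl.get_obs()['eef_pos'])
E
```

```text
[ 0.567  -0.0189  0.1092]
[ 0.567  -0.0486  0.1091]
[ 0.5671 -0.0798  0.1094]
[ 0.5671 -0.0839  0.1077]
tube edges z.085 [[ 0.5426 -0.0308  0.085 ]
 [ 0.5902 -0.0308  0.085 ]
 [ 0.5434 -0.0812  0.085 ]
 [ 0.5912 -0.0812  0.085 ]
 [ 0.5443  0.0283  0.085 ]
 [ 0.59    0.0283  0.085 ]]
end [[ 0.56731498 -0.08913659  0.085     ]] [[ 0.56741868 -0.09001854  0.075     ]]
base corners [[ 0.4776 -0.0733  0.012 ]
 [ 0.6585 -0.0712  0.012 ]]
red [ 0.517 -0.185  0.012]
red [ 0.521 -0.19   0.047]
red [ 0.54  -0.198  0.056]
red [ 0.546 -0.197  0.028]
red [ 0.494 -0.184  0.063]
[[ 0.47784381 -0.25011497  0.00283864]
 [ 0.55336915 -0.12489054  0.25734013]]
fingers [[ 0.54083363 -0.13917569  0.2407715 ]
 [ 0.58923628 -0.06371556  0.37323825]]
[ 0.56490627 -0.13629803  0.25594381]
```

```bash
python3 -m pendant '[[[0.0025,0,0.02,0,0,0,1],[0,0,0.03,0,0,0,1],[0,0,0.03,0,0,0,1],[0,0,0.03,0,0,0,1],[0,0,0.03,0,0,0,1],[0,0,0.02,0,0,0,1],[0,0,0.006,0,0,0,1],[0,-0.01,0,0,0,0,1],[0,-0.01,0,0,0,0,1]]]'; python3 -m pendant '[[[0,-0.004,0,0,0,0,1],[0,-0.004,0,0,0,0,1],[0,-0.003,0,0,0,0,1],[0,-0.003,0,0,0,0,1]]]'
```

```text
time_s: 3.9
eef_pos: [0.5658, -0.1093, 0.0914]
eef_rot: [0.0, 1.0, -0.0, 0.001]
wrist_force: [-0.3, -0.5, 1.1]
opening: 0.001
time_s: 4.3
eef_pos: [0.5657, -0.0966, 0.0912]
eef_rot: [0.001, 1.0, 0.0, 0.001]
wrist_force: [-1.2, -9.8, 2.7]
opening: 0.002
```

```bash
python3 -m pendant '[[[0,-0.002,0,0,0,0,1],[0,-0.002,0,0,0,0,1],[0,-0.002,0,0,0,0,1],[0,-0.002,0,0,0,0,1],[0,-0.002,0,0,0,0,1],[0,-0.002,0,0,0,0,1]]]'; python3 -m pendant '[[[0,-0.001,0,0,0,0,1],[0,-0.001,0,0,0,0,1]]]'
```

```text
time_s: 4.9
eef_pos: [0.5658, -0.0863, 0.0913]
eef_rot: [0.002, 1.0, -0.0, 0.001]
wrist_force: [-2.4, -10.0, 2.8]
opening: -0.002
time_s: 5.1
eef_pos: [0.5658, -0.0843, 0.0913]
eef_rot: [0.002, 1.0, -0.0, 0.001]
wrist_force: [-2.2, -8.9, 2.3]
opening: -0.001
```

```bash
for i in 1; do python3 -m pendant '[[[0,-0.001,0,0,0,0,1],[0,-0.001,0,0,0,0,1],[0,-0.001,0,0,0,0,1]]]'; done; python3 -m pendant '[[[0,-0.001,0,0,0,0,1],[0,-0.001,0,0,0,0,1]]]'
```

```text
time_s: 5.4
eef_pos: [0.5659, -0.0814, 0.0914]
eef_rot: [0.002, 1.0, -0.0, 0.001]
wrist_force: [-1.6, -11.0, 3.8]
opening: 0.0
time_s: 5.6
eef_pos: [0.5659, -0.0795, 0.0914]
eef_rot: [0.002, 1.0, -0.0, 0.001]
wrist_force: [-1.4, -10.6, 3.4]
opening: 0.0
```

```bash
python3 -m pendant '[[[0,-0.001,0,0,0,0,1],[0,-0.001,0,0,0,0,1]]]'; python3 -m pendant '[[[0,-0.001,0,0,0,0,1],[0,-0.001,0,0,0,0,1]]]'
```

```text
time_s: 5.8
eef_pos: [0.5659, -0.0791, 0.0915]
eef_rot: [0.004, 1.0, -0.0, 0.001]
wrist_force: [-3.1, -20.1, 1.0]
opening: 0.0
time_s: 6.0
eef_pos: [0.566, -0.079, 0.0916]
eef_rot: [0.005, 1.0, -0.0, 0.001]
wrist_force: [-3.8, -28.9, -0.6]
opening: -0.002
```

```bash
python3 -m pendant '[[[0,0.006,0,0,0,0,1],[0,0.02,0,0,0,0,1],[0,0,-0.03,0,0,0,1],[0,0,-0.045,0,0,0,1],[0,0,-0.045,0,0,0,1],[0,0,-0.045,0,0,0,1],[0,0,-0.025,0,0,0,1]]]'; python3 -m pendant '[[[0,0,0,0,0,-0.149,1],[0,0,0,0,0,-0.149,1],[0,0,0,0,0,-0.149,1],[0,0,0,0,0,-0.149,1],[0,0,0,0,0,-0.149,1],[0,0,0,0,0,-0.149,1],[0,0,0,0,0,-0.149,1],[0,0,0,0,0,-0.149,1],[0,0,0,0,0,-0.149,1],[0,0,0,0,0,-0.149,1]]]'; python3 -m pendant '[[[0,0,0,0,0,-0.08,1],[0,0,0,0,0,0,1]]]'
python3 - <<'E'
from h import *
for n in ['top','wrist']:
    k=K(n); p,d=ctrl.camera(n); np.savez(f'{n}2.npz',p=p,d=d,A=k[0],D=k[1],T=k[2])
    if n=='top': p=cv2.resize(p[160:300,180:320],(600,600),interpolation=cv2.INTER_CUBIC)
    cv2.imwrite(f'pics/{n}2.png',p[...,::-1])
E
```

```text
time_s: 6.7
eef_pos: [0.5664, -0.0991, 0.285]
eef_rot: [0.001, 1.0, 0.0, 0.003]
wrist_force: [0.9, -0.5, 0.6]
opening: 0.001
time_s: 7.7
eef_pos: [0.5651, -0.0985, 0.2802]
eef_rot: [-0.0, 0.733, 0.68, 0.0]
wrist_force: [-0.4, 0.1, 0.1]
opening: 0.002
time_s: 7.9
eef_pos: [0.5651, -0.0986, 0.2803]
eef_rot: [-0.0, 0.707, 0.707, 0.0]
wrist_force: [0.1, 0.4, -0.6]
opening: 0.001
```

View pics/top2.png

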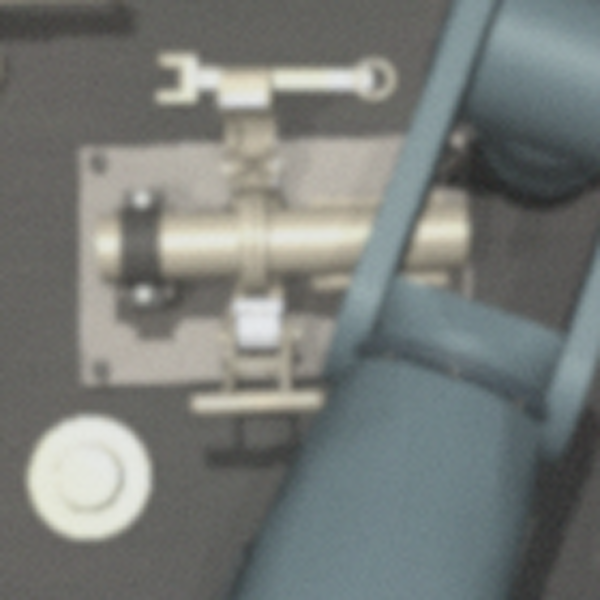

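View pics/wrist2.png

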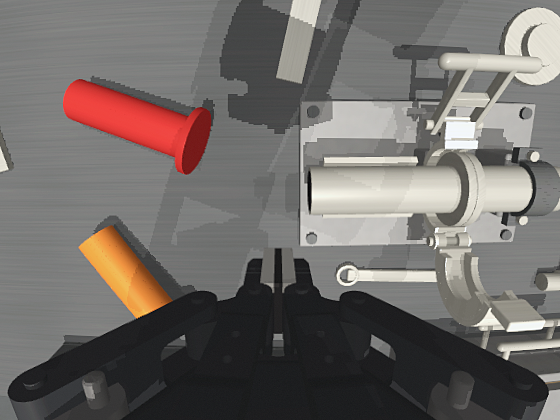

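```bash
python3 - <<'E'
from h import *
t=np.load('wrist2.npz');k=(t['A'],t['D'],t['T']);c=cloud('wrist',t['d'],k)
for u,v in [(500,305),(520,315),(535,322),(518,300),(525,327),(510,328),(450,240),(462,150),(460,133),(470,190),(445,62),(490,63),(540,65)]: print((u,v),c[v,u].round(4))
P=c[(c[...,2]>.18)&(c[...,2]<.23)&(np.arange(560)[None,:]>440)];print('tab',np.percentile(P,[2,50,98],axis=0).round(3))
P=c[(c[...,2]>.11)&(c[...,2]<.135)&(np.arange(560)[None,:]>430)&(np.arange(420)[:,None]<80)];print('bar',np.percentile(P,[2,50,98],axis=0).round(3))
import glob
E
python3 -c "
import cv2;p=cv2.imread('pics/wrist2.png');cv2.imwrite('pics/wc2.png',cv2.resize(p[20:350,400:560],(388,800)[::1][:1]+(800,),interpolation=cv2.INTER_CUBIC)[:600] if 0 else cv2.resize(p[220:350,400:560],(720,585),interpolation=cv2.INTER_CUBIC))"
```

```text
(500, 305) [0.634  0.0722 0.1903]
(520, 315) [0.6351 0.0802 0.2031]
(535, 322) [0.6375 0.0886 0.2093]
(518, 300) [0.6331 0.0908 0.1858]
(525, 327) [0.6413 0.0814 0.2093]
(510, 328) [0.6419 0.0698 0.2086]
(450, 240) [0.6189 0.0812 0.0897]
(462, 150) [0.5273 0.0939 0.0664]
(460, 133) [0.5094 0.0819 0.0794]
(470, 190) [0.5584 0.0751 0.1206]
(445, 62) [0.4509 0.037  0.1237]
(490, 63) [0.4503 0.075  0.1258]
(540, 65) [0.449  0.1221 0.1248]
tab [[0.633 0.066 0.181]
 [0.636 0.076 0.199]
 [0.653 0.096 0.21 ]]
bar [[0.442 0.035 0.113]
 [0.45  0.075 0.124]
 [0.46  0.121 0.126]]
```

View pics/wc2.png

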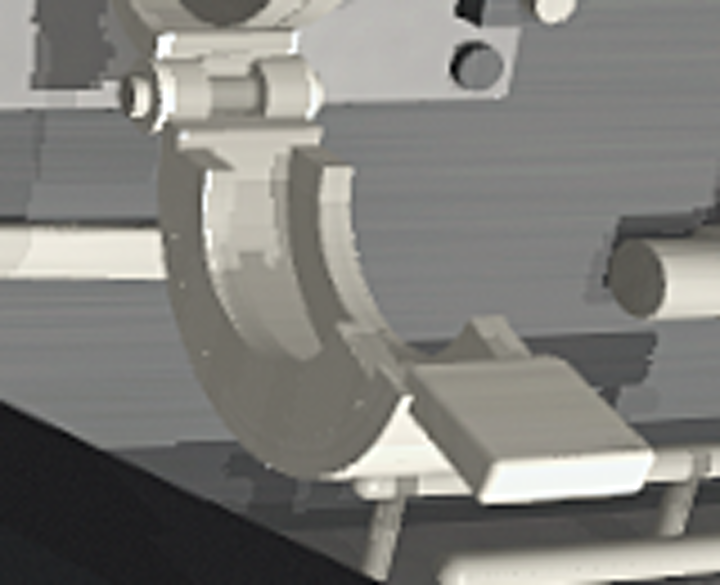

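```bash
python3 -m pendant '[[[0.026,0.018,0,0,0,0,1],[0.026,0.018,0,0,0,0,1],[0.026,0.018,0,0,0,0,1],[0.026,0.018,0,0,0,0,1],[0.026,0.018,0,0,0,0,1],[0.026,0.018,0,0,0,0,1],[0.0246,0.014,0,0,0,0,1],[0,0,0.02,0,0,0,1],[0,0,0.02,0,0,0,1],[0,0,0.015,0,0,0,1]]]'
python3 - <<'E'
from h import *
k=K('wrist'); p,d=ctrl.camera('wrist'); np.savez('wrist3.npz',p=p,d=d,A=k[0],D=k[1],T=k[2])
cv2.imwrite('pics/wrist3.png',p[...,::-1])
p,d=ctrl.camera('side');cv2.imwrite('pics/side3.png',cv2.resize(p[120:280,220:400],(675,600),interpolation=cv2.INTER_CUBIC)[...,::-1])
print(ctrl.get_obs()['eef_pos'],ctrl.get_obs()['time_s'])
hx=.6215
prev=None
for ph in [1.7,1.57,1.4,1.2,1.0,.8,.6,.4,.3,.2,.1,.05,0]:
    r=.118+.009*(1.7-ph)/1.7
    x=hx-r*np.cos(ph)+.006*np.sin(ph)+.0115; z=.085+r*np.sin(ph)+.006*np.cos(ph)+.025
    print(ph,round(x,4),round(z,4),None if prev is None else (round(x-prev[0],4),round(prev[1]-z,4)));prev=(x,z)
E
```

```text
time_s: 9.0
eef_pos: [0.6868, 0.0822, 0.2236]
eef_rot: [-0.001, 0.708, 0.706, -0.001]
wrist_force: [-0.4, 0.9, 0.2]
opening: 0.003
[0.68565909 0.08175074 0.22198257] 9.1
1.7 0.6542 0.2262 None
1.57 0.6389 0.2287 (np.float64(-0.0152), np.float64(-0.0024))
1.4 0.6186 0.2289 (np.float64(-0.0203), np.float64(-0.0002))
1.2 0.5949 0.2246 (np.float64(-0.0237), np.float64(0.0042))
1.0 0.5723 0.2157 (np.float64(-0.0226), np.float64(0.009))
0.8 0.5518 0.2022 (np.float64(-0.0205), np.float64(0.0134))
0.6 0.5342 0.1849 (np.float64(-0.0176), np.float64(0.0174))
0.4 0.5203 0.1642 (np.float64(-0.0139), np.float64(0.0207))
0.3 0.515 0.1528 (np.float64(-0.0053), np.float64(0.0114))
0.2 0.5108 0.1409 (np.float64(-0.0042), np.float64(0.0119))
0.1 0.5078 0.1286 (np.float64(-0.003), np.float64(0.0123))
0.05 0.5067 0.1223 (np.float64(-0.001), np.float64(0.0063))
0 0.506 0.116 (np.float64(-0.0007), np.float64(0.0063))
```

View pics/wrist3.png

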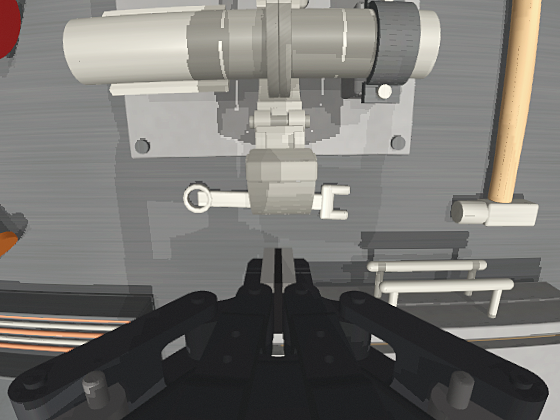

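View pics/side3.png

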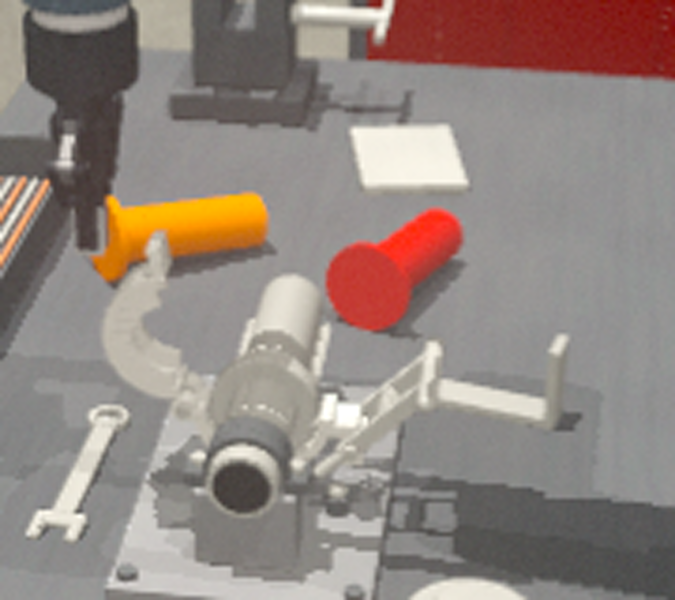

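```bash
python3 -m pendant '[[[0,-0.01,-0.002,0,0,0,1],[0,-0.008,0,0,0,0,1],[0,-0.006,0,0,0,0,1],[0,-0.006,-0.002,0,0,0,1],[0,-0.006,0,0,0,0,1],[0,-0.006,-0.001,0,0,0,1]]]';  python3 -m pendant '[[[0,-0.008,0,0,0,0,1],[0,-0.008,0,0,0,0,1],[0,-0.008,0,0,0,0,1]]]'
```

```text
time_s: 9.7
eef_pos: [0.6462, 0.0816, 0.2318]
eef_rot: [0.002, 0.707, 0.707, 0.002]
wrist_force: [4.5, -1.2, 1.5]
opening: -0.001
time_s: 10.0
eef_pos: [0.6209, 0.0816, 0.2307]
eef_rot: [0.0, 0.707, 0.707, 0.0]
wrist_force: [4.3, -0.9, 2.0]
opening: 0.002
```

```bash
python3 -m pendant '[[[0,-0.009,0.002,0,0,0,1],[0,-0.009,0.002,0,0,0,1],[0,-0.009,0.002,0,0,0,1],[0,-0.008,0.003,0,0,0,1],[0,-0.008,0.003,0,0,0,1],[0,-0.007,0.003,0,0,0,1]]]'; python3 -m pendant '[[[0,-0.007,0.0045,0,0,0,1],[0,-0.007,0.0045,0,0,0,1],[0,-0.0065,0.0045,0,0,0,1]]]'
```

```text
time_s: 10.6
eef_pos: [0.5703, 0.0819, 0.2145]
eef_rot: [-0.0, 0.707, 0.707, -0.0]
wrist_force: [4.6, 0.7, -0.3]
opening: -0.0
time_s: 10.9
eef_pos: [0.5501, 0.082, 0.2013]
eef_rot: [-0.0, 0.707, 0.707, -0.0]
wrist_force: [1.8, -0.4, 1.0]
opening: 0.004
```

```bash
python3 -m pendant '[[[0,-0.006,0.006,0,0,0,1],[0,-0.006,0.006,0,0,0,1],[0,-0.0055,0.006,0,0,0,1],[0,-0.005,0.007,0,0,0,1],[0,-0.0045,0.007,0,0,0,1],[0,-0.0045,0.007,0,0,0,1]]]'
python3 - <<'E'
from h import *
p,d=ctrl.camera('side');cv2.imwrite('pics/side4.png',cv2.resize(p[120:280,220:400],(675,600),interpolation=cv2.INTER_CUBIC)[...,::-1])
print(ctrl.get_obs()['eef_pos'],ctrl.get_obs()['wrist_force'])
E
```

```text
time_s: 11.5
eef_pos: [0.5189, 0.082, 0.1621]
eef_rot: [-0.0, 0.707, 0.707, -0.0]
wrist_force: [1.5, 0.1, 1.3]
opening: -0.004
[0.51734386 0.08209122 0.16067526] [0.27800187 0.68258507 0.13639882]
```

View pics/side4.png

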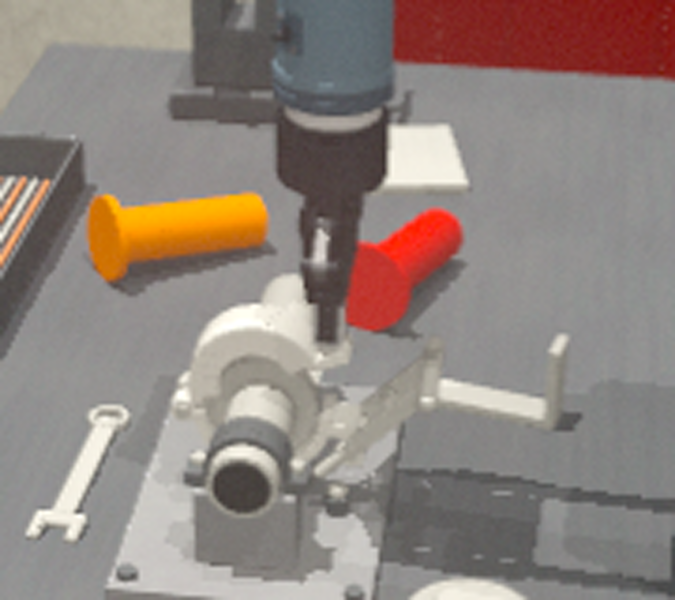

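```bash
python3 -m pendant '[[[0,-0.004,0.006,0,0,0,1],[0,-0.003,0.006,0,0,0,1],[0,-0.0025,0.006,0,0,0,1]]]'; python3 -m pendant '[[[0,-0.002,0.005,0,0,0,1],[0,-0.001,0.005,0,0,0,1]]]';python3 -m pendant '[[[0,-0.0005,0.005,0,0,0,1],[0,0,0.004,0,0,0,1]]]'
```

```text
time_s: 11.85
eef_pos: [0.5096, 0.0819, 0.1443]
eef_rot: [0.0, 0.707, 0.707, 0.0]
wrist_force: [1.4, -0.1, 1.6]
opening: -0.002
time_s: 12.05
eef_pos: [0.5063, 0.0819, 0.1342]
eef_rot: [-0.0, 0.707, 0.707, -0.0]
wrist_force: [0.2, -0.5, 1.3]
opening: 0.001
time_s: 12.25
eef_pos: [0.5057, 0.0819, 0.1251]
eef_rot: [-0.0, 0.707, 0.707, -0.0]
wrist_force: [-0.6, 1.5, 1.2]
opening: 0.001
```

```bash
python3 -m pendant '[[[0,0,0.003,0,0,0,1],[0,0,0.002,0,0,0,1]]]'
python3 - <<'E'
from h import *
p,d=ctrl.camera('side');cv2.imwrite('pics/side5.png',cv2.resize(p[160:260,250:362],(672,600),interpolation=cv2.INTER_CUBIC)[...,::-1])
print(ctrl.get_obs()['eef_pos'],ctrl.get_obs()['wrist_force'])
E
```

```text
time_s: 12.45
eef_pos: [0.506, 0.0819, 0.1204]
eef_rot: [-0.0, 0.707, 0.707, -0.0]
wrist_force: [-2.1, -0.1, 0.7]
opening: -0.0
[0.50588825 0.08192248 0.12015834] [-0.59717668  0.17695758 -0.46231802]
```

View pics/side5.png

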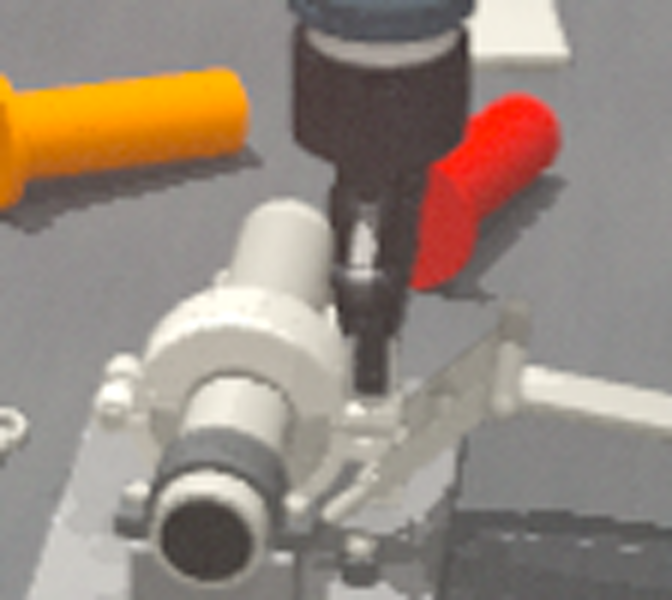

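Tab sits just below the fingertips at crop (370,405), nearly shut. I'll press further and feel for the stop.

```bash
python3 -m pendant '[[[0,0,0.002,0,0,0,1],[0,0,0.002,0,0,0,1]]]';python3 -m pendant '[[[0,0,0.001,0,0,0,1],[0,0,0.001,0,0,0,1]]]'
```

```text
time_s: 12.7
eef_pos: [0.5057, 0.0819, 0.1165]
eef_rot: [-0.0, 0.707, 0.707, -0.0]
wrist_force: [-3.8, -0.5, 4.5]
opening: -0.004
time_s: 12.9
eef_pos: [0.5057, 0.0819, 0.1159]
eef_rot: [-0.001, 0.707, 0.707, -0.001]
wrist_force: [-12.8, 0.1, 22.2]
opening: 0.0
```

```bash
python3 -m pendant '[[[0,0,0.001,0,0,0,1],[0,0,0.001,0,0,0,1]]]'
```

```text
time_s: 13.1
eef_pos: [0.5058, 0.082, 0.1157]
eef_rot: [-0.001, 0.707, 0.707, -0.001]
wrist_force: [-20.0, -0.7, 38.9]
opening: -0.003
```

```bash
python3 -m pendant '[[[0,0,-0.004,0,0,0,1],[0,-0.002,-0.002,0,0,0,1],[0,-0.002,0,0,0,0,1]]]';python3 -m pendant '[[[0,0,0.002,0,0,0,1],[0,0,0.002,0,0,0,1],[0,0,0.001,0,0,0,1]]]'
```

```text
time_s: 13.4
eef_pos: [0.5029, 0.0819, 0.1191]
eef_rot: [0.001, 0.707, 0.707, 0.001]
wrist_force: [0.6, -0.8, 0.2]
opening: 0.003
time_s: 13.7
eef_pos: [0.5026, 0.0819, 0.1157]
eef_rot: [-0.0, 0.707, 0.707, -0.0]
wrist_force: [-12.2, 0.9, 30.7]
opening: 0.001
```

```bash
python3 -m pendant '[[[0,0,0.001,0,0,0,1]]]'
```

```text
time_s: 13.8
eef_pos: [0.5026, 0.0819, 0.1156]
eef_rot: [-0.0, 0.707, 0.707, -0.0]
wrist_force: [-15.9, -1.0, 38.7]
opening: 0.0
```

```bash
python3 -m pendant '[[[0,0,-0.01,0,0,0,1],[0,0,-0.03,0,0,0,1],[0,0,-0.04,0,0,0,1],[0,-0.03,-0.03,0,0,0,1],[0,-0.04,0,0,0,0,1],[0,-0.03,0,0,0,0,1],[0,0,0,0,0,0,1]]]'
python3 - <<'E'
from h import *
for n in ['wrist','side']:
    k=K(n); p,d=ctrl.camera(n); np.savez(f'{n}6.npz',p=p,d=d,A=k[0],D=k[1],T=k[2])
    c=cloud(n,d,k); np.save(n+'6_c.npy',c)
    if n=='side': p=cv2.resize(p[160:260,250:362],(672,600),interpolation=cv2.INTER_CUBIC)
    cv2.imwrite(f'pics/{n}6.png',p[...,::-1])
print(ctrl.get_obs()['eef_pos'],ctrl.get_obs()['time_s'])
E
```

```text
time_s: 14.5
eef_pos: [0.3993, 0.0824, 0.2221]
eef_rot: [-0.001, 0.707, 0.707, -0.0]
wrist_force: [0.0, 0.3, 0.6]
opening: 0.002
[0.40250416 0.0819651  0.22295373] 14.6
```

View pics/side6.png

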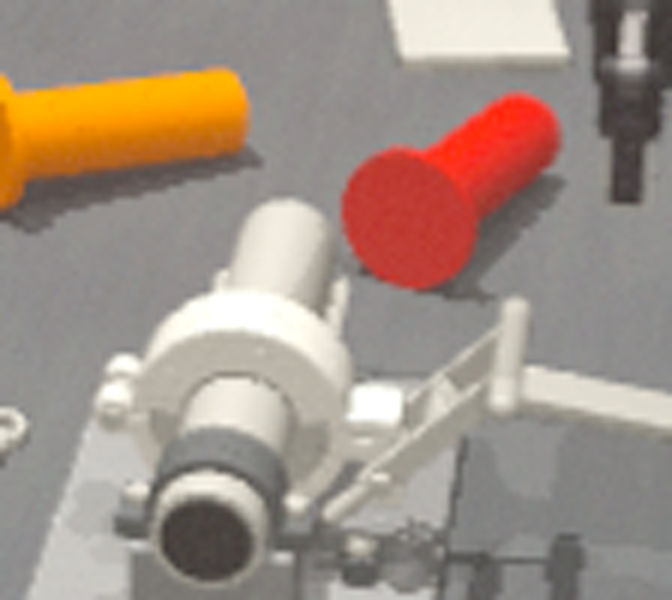

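View pics/wrist6.png

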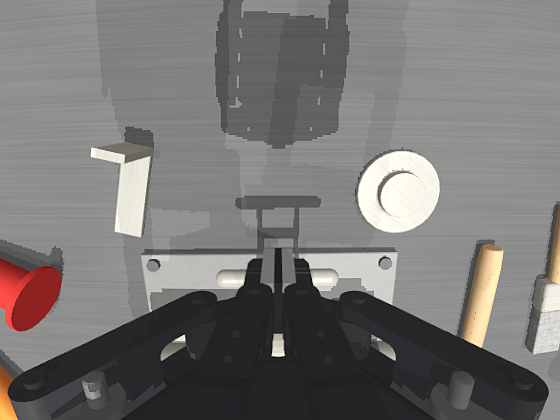

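```bash
python3 - <<'E'
from h import *
c=np.load('side6_c.npy')
P=c[203+22:203+28,250+60:250+66].reshape(-1,3)
for v in range(225,234,2): print([c[v,u].round(3).tolist() for u in (309,312,315)])
m=(c[...,0]>.43)&(c[...,0]<.47)&(c[...,1]>.03)&(c[...,1]<.135)&(c[...,2]>.105)&(c[...,2]<.14);print(np.percentile(c[m],[2,50,98],axis=0).round(3))
m=(c[...,0]>.53)&(c[...,0]<.6)&(c[...,1]>.06)&(c[...,1]<.105)&(c[...,2]>.115)&(c[...,2]<.15);print(np.percentile(c[m],[2,50,98],axis=0).round(3))
E
```

```text
[[0.515, 0.078, 0.091], [0.507, 0.08, 0.093], [0.499, 0.075, 0.091]]
[[0.514, 0.085, 0.089], [0.506, 0.084, 0.089], [0.498, 0.083, 0.089]]
[[0.512, 0.101, 0.093], [0.504, 0.1, 0.093], [0.497, 0.095, 0.09]]
[[0.512, 0.099, 0.085], [0.504, 0.098, 0.085], [0.496, 0.1, 0.087]]
[[0.512, 0.099, 0.079], [0.505, 0.09, 0.074], [0.497, 0.093, 0.077]]
[[0.441 0.044 0.106]
 [0.45  0.095 0.121]
 [0.466 0.13  0.127]]
[[0.532 0.068 0.116]
 [0.562 0.094 0.126]
 [0.597 0.104 0.134]]
```

```bash
python3 -m pendant '[[[0,0,0.03,0,0,0,1],[0,0,0.03,0,0,0,1],[0,0,0.02,0,0,0,1],[0,0.006,0.011,0,0,0,1],[0,0.008,0,0,0,0,1],[0,0.006,0,0,0,0,1]]]';python3 -m pendant '[[[0,0.004,0,0,0,0,1],[0,0.003,-0.001,0,0,0,1],[0,0.003,-0.002,0,0,0,1]]]'
```

```text
time_s: 15.2
eef_pos: [0.4239, 0.0818, 0.1319]
eef_rot: [0.0, 0.707, 0.707, 0.0]
wrist_force: [0.2, 0.2, 0.6]
opening: 0.001
time_s: 15.5
eef_pos: [0.4314, 0.0819, 0.1348]
eef_rot: [-0.001, 0.707, 0.707, -0.001]
wrist_force: [-7.3, -1.5, 4.5]
opening: 0.003
```

```bash
python3 -m pendant '[[[0,0.003,-0.003,0,0,0,1],[0,0.003,-0.003,0,0,0,1],[0,0.003,-0.0025,0,0,0,1]]]';python3 -m pendant '[[[0,0.003,-0.002,0,0,0,1],[0,0.003,-0.002,0,0,0,1]]]'
```

```text
time_s: 15.8
eef_pos: [0.4413, 0.082, 0.1437]
eef_rot: [-0.0, 0.707, 0.707, -0.0]
wrist_force: [-3.2, 0.1, 1.7]
opening: -0.003
time_s: 16.0
eef_pos: [0.4471, 0.0821, 0.1475]
eef_rot: [-0.0, 0.707, 0.707, -0.0]
wrist_force: [-6.2, 0.1, 0.6]
opening: -0.002
```

```bash
python3 -m pendant '[[[0,0.0035,-0.0015,0,0,0,1],[0,0.0035,-0.0015,0,0,0,1],[0,0.0035,-0.001,0,0,0,1]]]';python3 -m pendant '[[[0,0.0035,-0.001,0,0,0,1],[0,0.0035,-0.001,0,0,0,1],[0,0.0035,-0.0005,0,0,0,1]]]'
```

```text
time_s: 16.3
eef_pos: [0.4548, 0.0822, 0.1506]
eef_rot: [-0.003, 0.707, 0.707, -0.003]
wrist_force: [-12.5, -0.1, 7.8]
opening: 0.001
time_s: 16.6
eef_pos: [0.4671, 0.0823, 0.1536]
eef_rot: [-0.001, 0.707, 0.707, -0.001]
wrist_force: [-7.8, 0.4, 4.2]
opening: -0.002
```

```bash
python3 -m pendant '[[[0,0.003,-0.0005,0,0,0,1],[0,0.003,-0.0003,0,0,0,1],[0,0.003,0,0,0,0,1]]]';python3 -m pendant '[[[0,0.003,0,0,0,0,1],[0,0.002,0,0,0,0,1],[0,0.001,0,0,0,0,1]]]'
```

```text
time_s: 16.9
eef_pos: [0.4783, 0.0819, 0.155]
eef_rot: [0.001, 0.707, 0.707, 0.001]
wrist_force: [-0.4, 0.4, 0.3]
opening: -0.0
time_s: 17.2
eef_pos: [0.4818, 0.082, 0.1541]
eef_rot: [-0.002, 0.707, 0.707, -0.002]
wrist_force: [-7.7, 0.1, 4.8]
opening: 0.0
```

It snapped home (force dropped to 0 at x≈0.478). A small firm press, then back off and look.

```bash
python3 -m pendant '[[[0,0.002,0,0,0,0,1],[0,0.001,0,0,0,0,1]]]'; python3 -m pendant '[[[0,-0.015,0,0,0,0,1],[0,-0.03,0,0,0,0,1],[0,-0.03,-0.03,0,0,0,1],[0,0,-0.04,0,0,0,1],[0,0,0,0,0,0,1]]]'
python3 - <<'E'
from h import *
for n in ['top','side']:
    k=K(n); p,d=ctrl.camera(n); c=cloud(n,d,k); np.save(n+'7_c.npy',c)
    p=cv2.resize(p[160:260,250:362],(672,600),interpolation=cv2.INTER_CUBIC) if n=='side' else cv2.resize(p[160:300,180:320],(600,600),interpolation=cv2.INTER_CUBIC)
    cv2.imwrite(f'pics/{n}7.png',p[...,::-1])
    m=(c[...,0]>.47)&(c[...,0]<.53)&(c[...,1]>.03)&(c[...,1]<.135)&(c[...,2]>.125)&(c[...,2]<.16);print(n,m.sum(),np.percentile(c[m],[2,50,98],axis=0).round(3))
print(ctrl.get_obs()['eef_pos'],ctrl.get_obs()['time_s'])
E
```

```text
time_s: 17.4
eef_pos: [0.4821, 0.0822, 0.1533]
eef_rot: [-0.004, 0.707, 0.707, -0.004]
wrist_force: [-19.0, -0.9, 10.9]
opening: 0.001
time_s: 17.9
eef_pos: [0.414, 0.0819, 0.2296]
eef_rot: [0.004, 0.707, 0.707, 0.003]
wrist_force: [0.6, 0.4, 0.5]
opening: 0.001
top 35 [[0.498 0.041 0.133]
 [0.504 0.065 0.146]
 [0.514 0.089 0.153]]
side 110 [[0.493 0.046 0.127]
 [0.499 0.094 0.144]
 [0.506 0.131 0.148]]
[0.41229926 0.08190954 0.22578799] 18.0
```

View pics/side7.png

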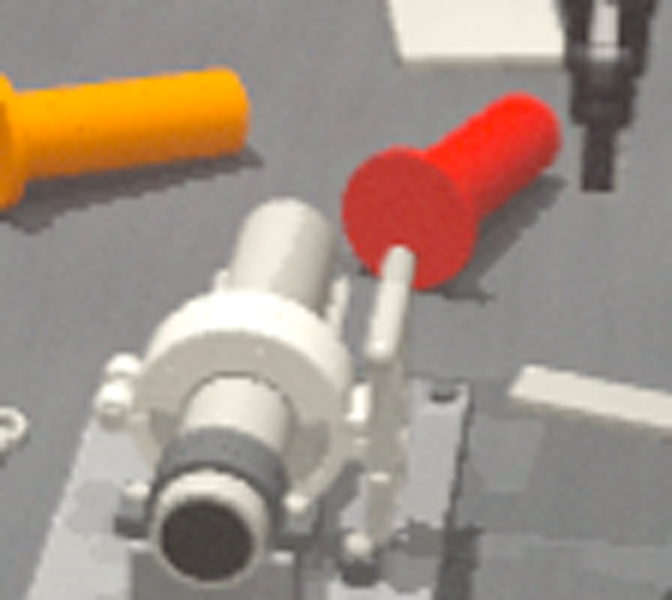

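View pics/top7.png

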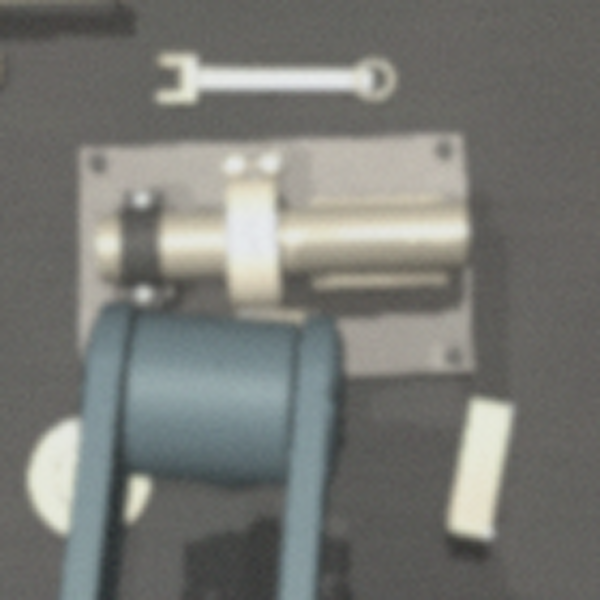

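```bash
python3 -c "
from bench import ctrl
o=ctrl.get_obs();print(o['time_s'],o['wrist_force']);ctrl.hand_in()"
```

```text
18.0 [-0.59195906  0.13473599 -1.01993025]
the job is handed in; nothing more can be done
```

I pushed the steel pipe home, swung the clamp over both flanges and pressed it shut, then took the latch up and over until it snapped home. I handed the job in at 18.0 s; no verdict is reported.

- **Pipe:** it met a firm stop at about 29 N, and the pictures show the two flanges touching.
- **Clamp:** it met a hard stop at about 39 N vertical (about 44 N in total) with the tab's top at 91 mm, its design height when shut. The finger also read up to 20 N sideways during the press, perhaps from touching the dome's flank. Pressing again 3 mm further out gave the same stop.
- **Latch:** the force dropped as it snapped over, and a last press of about 22 N met a firm stop. The cross handle then stood over the pivot with its top at about 147 mm, which is its upright height.
- **Left untouched:** in the last pictures the wrench, angle and blank flange lay where they were. I did not check the hammer, brush, jar and offcut again at the end, but the arm did not go near them.
- **Robot:** clear of everything at hand-in.

No check failed or clearly disagreed.

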